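# Thread the return spring onto the keyed guide rod of a plate nest

## Task

Take the coil spring from the parts tray and thread it, tail up, over the bare guide rod of the plate nest; each time its inner tang snags on the rod, keep only a light push on it and twist a little until it drops on. Work it fully home on the rod's seat without forcing it, let go, and leave everything else where it is.

Things in the scene. Friction and masses are not known exactly. Their poses are not given: they have to be found in the camera images.
- spring_mid (a point): Loose steel compression spring standing upright in the tray: free length 64 mm, outside diameter 28 mm, bore 22 mm, wire 3 mm. This point is on its axis half-way up, 32 mm above its lower end; z up the axis. Grip it by its upper half only (32 to 64 mm above the lower end), from any side.
- spring_foot (a point): Centre of the spring's lower end. A tang of 3 mm wire points inwards from the lower half, 10 mm above this end, on this frame's +x side; it reaches from the bore to 3 mm from the axis. A 7 mm upright tail on the top coil stands straight above the tang, so its side is seen from above.
- rod_seat (a point): Centre of the round seat (38 mm across, 20 mm above the deck) at the foot of the bare guide rod; z up the rod. The rod is 18 mm thick and stands 78 mm above this seat, the top 2.5 mm tapering to 14 mm across. It does not turn.
- rod_tip (a point): Centre of the bare rod's top. A keyway 4.8 mm wide, cut almost to the axis and open at the top, takes the tang. Here it faces this frame's +x, turned by an unreported angle of up to 1.0 rad either way (seen from above). Off the keyway, the tang snags with the spring's lower end 69.5 mm above the seat.
- spacer_mid (a point): Bystander: plain aluminium tube, 28 mm outside, 45 mm tall, standing 80 mm from the spring in the same tray; this point is at its centre. Leave it.
- nest: Fixed black nest plate, 100 x 200 x 8 mm, with two rods; origin under the bare rod at deck height, axes as rod_seat. The second rod, 100 mm along +y, already wears its spring.
- spring: The whole spring, 65 g; origin at its lower end, axes as spring_foot. Pushed on, the lower half moves up towards the upper by at most 14 mm, at 0.45 N per mm; then (6 N) it is solid. Twisted, it winds up by 0.1 rad per 0.03 N m. When the tang falls into the keyway the push drops to about nothing.
- tray: Fixed white parts tray, 110 x 170 mm, floor 5 mm thick, rim 14 mm high; origin under its centre.
- microplate: Bystander: white well plate, 86 x 128 x 14 mm, loose on the deck. Leave it.
- tip_box: Bystander: grey box of pipette tips, 86 x 124 x 71 mm, loose on the deck. Leave it.
- rod_ledge (a point): Point on the bare rod's axis 42 mm above the seat, axes as rod_seat. Here the keyway ends on a ledge and goes on down to the seat stepped sideways, anticlockwise seen from above, by an unreported 0.3 to 1.2 rad; the tang turns across in the 8 mm above the ledge. It snags here with the spring's lower end 33.5 mm above the seat.
Mind the look-alikes: they are no part of the job. Of the things like the spring, leave any that is orange; of the rest the smaller one is meant.

How it is judged:
By the outcome, as a careful person would: the job done as asked, in the order asked, and still so for the second after the job is handed in, with the robot touching nothing.
It also fails if it takes over 61 s, if anything falls off the work surface, if the arm or the gripper's body presses on something with over 40 N, if the wrist force passes 120 N, or if a joint passes its speed limit or range.

## Robot

A 7-joint arm with a two-finger parallel gripper is mounted at the origin on the work surface. World frame = base frame: x ahead of the robot, y to its left, z up, the work surface at z = 0. Lengths are in mm, angles in rad, forces in N, time in s.
With the tool pointing down it reaches from about 400 to 900 mm from the base axis. Payload 5.6 kg.
Tool frame: the origin (TCP) lies on the centre line of the jaws, within the pads' length; the fingertips stand 19 mm ahead of it and the grasp point (between the pads) is the TCP; z points along the fingers, y is the direction in which the jaws open and shut (so a half turn about z gives the same grasp; the last joint's range is limited). The gripper opens to 92 mm and grips with 3 to 60 N. Pads are 20 mm wide; open, the fingers measure 128 mm over their backs; the gripper's body (75 mm by 189 mm) begins 69 mm behind the grasp point.
Start: joints at [-1.304, 0.468, -0.012, 1.603, 0.006, 1.071, -0.056], TCP at [198.205, 619.05, 233.592] pointing down, gripper open.
Joint ranges: [-2.53, 2.53], [-0.31, 2.02], [-1.57, 1.55], [0.28, 2.44], [-1.29, 4.43], [0.15, 1.84], [-2.92, 2.92]. Speed limits (rad/s): [2.57, 2.57, 3.14, 3.14, 3.14, 3.14, 3.14].

## Interface

Orientations are given as a unit quaternion [x, y, z, w].
In Python, from plant import * gives the robot as it stands. The module is installed in compiled form; this text tells all that it offers.
- The arm moves only by the shell command python3 -m jog 'ROWS'. ROWS is text: rows parted by semicolons, each of 7 numbers parted by spaces: the opening, from -1 (shut) to 1 (fully open), then the shift along the tool's x, y, z in m, then the turn, a rotation vector about the tool's x, y, z in rad. A call has 1 to 10 rows; each row is the pose to reach, as a shift and turn from the pose measured when the call began, along the tool's axes at that moment; what a row does not reach only later rows make up. A row lasts 1/8 s, in which the tool goes at most 62.5 mm and 10.7 degrees, less where a joint would pass 70% of its speed; a pose out of reach is approached as far as the arm can. A call with a gripper value outside its range is refused whole. The fingers move at their own pace and stop on an object; the grip force is fixed at half the most. Time passes only in rows, so rows that repeat a pose let the fingers close. It gives the time, the measured TCP pose, the force and the opening at its end, in the units of the state.
- observe(): the state, without advancing time (a new reading comes with each control period).
- read_camera(name): name is "side" or "top" or "wrist"; returns a dict with "color" (384x512x3 uint8, red, green, blue), "intrinsics" (3x3 intrinsics, pixels), "view" (4x4, takes a point from world to camera coordinates); the wrist camera has in their place "hand_eye" (4x4, takes a point from camera to tool coordinates, whose origin is the TCP and whose axes are the flange's). Camera axes: x right, y up, looking along -z (the intrinsics and any distortion apply to the point x, -y, -z); pixel columns grow to the right and rows downward; lengths in mm; the calibration is good to about 2 mm. A picture is of the moment at which its call begins: read the wrist's pose just before it. There is no depth.
- finish_job(): hands the job in, once; it reports no verdict.
The state is a dict: "t": time; "joint_positions": joint angles; "dq": joint speeds; "tau": joint torques, N m; "tcp_pos": TCP position; "eef_rot": TCP orientation; "contact_force": force on the tool from outside, world axes, zero at the start; "moment": the same for the moment, N m; "gripper_width": opening from 0.0 (shut) to 1.0 (fully open).
Only numpy, scipy, OpenCV 4.12 (cv2) and the standard library are available. Lean on these libraries where they do the work, as an engineer would, in place of code of your own. Each camera call takes 0.05 s, during which the arm holds its last target. There are 200 camera calls.

## Working session

There is one attempt and no reset: what is moved stays moved. The work goes in short steps, Python scripts to look and compute and a shell command to move; the robot and the scene stay as the last step left them, time stands still between calls to the robot, and variables do not carry over. Pictures are saved under pics/ and viewed, about 8 in all and at most 12, crops included, and the job is handed in when it is done.

```bash
mkdir -p pics
cat > h.py <<'E'
from plant import *
import numpy as np, cv2
from scipy.spatial.transform import Rotation as R
def snap(n,f):
    c=read_camera(n); cv2.imwrite(f,c["color"][:,:,::-1]); return c
def ray(c,u,v,T=None):
    """world origin, dir. T = cam->world 4x4"""
    K=np.array(c["intrinsics"]); 
    d=np.linalg.inv(K)@[u,v,1]; d=np.array([d[0],-d[1],-d[2]])
    if T is None: T=np.linalg.inv(np.array(c["view"]))
    return T[:3,3],T[:3,:3]@d
def onz(c,u,v,z,T=None):
    o,d=ray(c,u,v,T); return o+d*(z-o[2])/d[2]
def proj(c,p,T=None):
    V=np.array(c["view"]) if T is None else np.linalg.inv(T)
    q=V[:3,:3]@p+V[:3,3]; K=np.array(c["intrinsics"]); a=K@[q[0],-q[1],-q[2]]; return a[:2]/a[2]
def wristT(c,s):
    T=np.eye(4);T[:3,:3]=R.from_quat(s["eef_rot"]).as_matrix();T[:3,3]=s["tcp_pos"];return T@np.array(c["hand_eye"])
E
python3 - <<'E'
from h import *
import pickle
s=observe();print(s)
for n in("top","side"):
    c=snap(n,f"pics/{n}0.png");print(n,c.keys(),c["intrinsics"],np.linalg.inv(np.array(c["view"])).round(3)); pickle.dump(c,open(n+"0.pkl","wb"))
a=cv2.imread("pics/top0.png");b=cv2.imread("pics/side0.png")
E
```

```text
{'t': 0.0, 'joint_positions': array([-1.30397832,  0.46838719, -0.01161192,  1.6036545 ,  0.00600865,
        1.07137777, -0.05629608]), 'dq': array([ 0.00040694,  0.00019509, -0.00034684, -0.00044387,  0.00088017,
       -0.00114212, -0.0011038 ]), 'tau': array([ 7.50255708e-05, -5.20587051e+01, -1.25911666e-02, -2.43760550e+01,
       -5.67343784e-02,  1.70074910e-02,  1.59365586e-04]), 'tcp_pos': array([198.06593989, 618.49578768, 232.62104347]), 'eef_rot': array([ 1.54313655e-01,  9.88021504e-01, -8.93058275e-04, -7.45552542e-05]), 'contact_force': array([0.17730006, 0.65067294, 0.17191454]), 'moment': array([ 0.0872912 , -0.0088659 ,  0.03957054]), 'gripper_width': 0.9987727877058156}
top dict_keys(['color', 'intrinsics', 'view']) [[464.86461025   0.         258.16694421]
 [  0.         464.86461025 188.87745057]
 [  0.           0.           1.        ]] [[-2.200000e-02  9.870000e-01 -1.590000e-01  4.394140e+02]
 [-1.000000e+00 -2.500000e-02 -1.700000e-02 -9.852500e+01]
 [-2.100000e-02  1.590000e-01  9.870000e-01  1.287868e+03]
 [ 0.000000e+00  0.000000e+00  0.000000e+00  1.000000e+00]]
side dict_keys(['color', 'intrinsics', 'view']) [[370.92232492   0.         256.01492921]
 [  0.         370.92232492 191.89789005]
 [  0.           0.           1.        ]] [[ 9.49000e-01  1.83000e-01 -2.58000e-01  3.79410e+02]
 [-3.16000e-01  5.29000e-01 -7.88000e-01 -8.38688e+02]
 [-7.00000e-03  8.29000e-01  5.59000e-01  6.41746e+02]
 [ 0.00000e+00  0.00000e+00  0.00000e+00  1.00000e+00]]
```

Run:
```python
import cv2
a=cv2.imread("pics/top0.png");cv2.imwrite("pics/top0b.png",cv2.resize(a,(800,600),interpolation=cv2.INTER_CUBIC))
```

```text
(no output)
```

View pics/top0b.png

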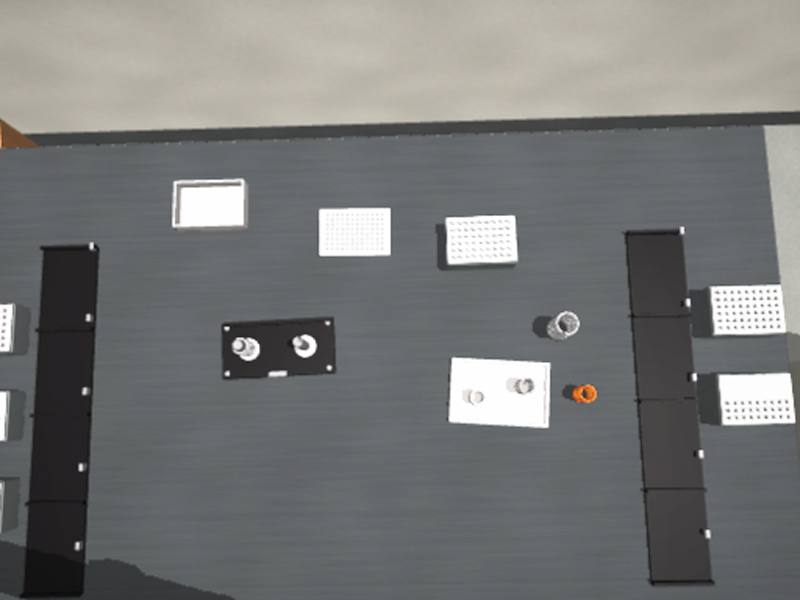

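View pics/side0.png

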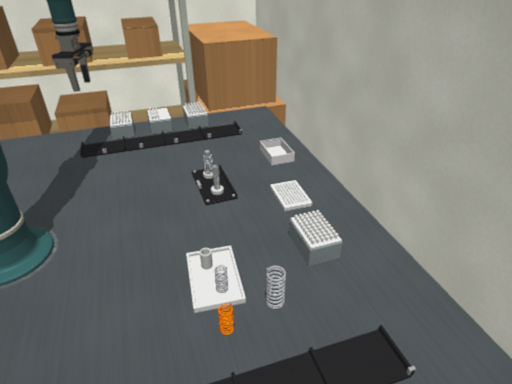

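Top (800x600 scale): tray at (450–550, 358–427), target spring at (523,386), spacer at (475,397), orange spring (585,393), larger spring (563,325), and nest with bare rod at (304,345). The side view agrees: spring (221,279), spacer (206,258), rod tip (216,168).

Run:
```python
from h import *
import pickle
a=pickle.load(open("top0.pkl","rb"));b=pickle.load(open("side0.pkl","rb"))
def tri(p,q):
    o,d=ray(a,*p);o2,d2=ray(b,*q);d=d/np.linalg.norm(d);d2=d2/np.linalg.norm(d2)
    t=np.linalg.lstsq(np.c_[d,-d2],o2-o,rcond=None)[0];x=o+d*t[0];y=o2+d2*t[1];return ((x+y)/2).round(1),np.linalg.norm(x-y).round(1)
k=.64
print("spring z37",onz(a,523*k,386*k,55),onz(b,221,279,37))
print("rod tip",tri((299*k,342*k),(216,168)),"seat",onz(a,305*k,346*k,20),onz(b,217,190,20))
for p in((222,324),(335,318),(335,374),(223,379)):print("nest",onz(a,p[0]*k,p[1]*k,8))
for p in((452,358),(551,362),(549,427),(449,422)):print("tray",onz(a,p[0]*k,p[1]*k,14))
print("spacer",onz(a,476*k,397*k,45), "big",onz(a,563*k,325*k,60))
im=cv2.imread("pics/top0.png")
c1=cv2.resize(im[205:265,165:215],None,fx=8,fy=8,interpolation=cv2.INTER_CUBIC)[:480]
c2=cv2.resize(im[225:275,285:355],None,fx=5.6,fy=9.6/1,interpolation=cv2.INTER_CUBIC) if 0 else cv2.resize(im[228:278,300:350],None,fx=8,fy=8,interpolation=cv2.INTER_CUBIC)
cv2.imwrite("pics/crop.png",np.hstack([c1[:400],c2[:400]]))
s=observe();c=snap("wrist","pics/w0.png");print(c["hand_eye"],c["intrinsics"])
```

```text
spring z37 [ 478.97589454 -274.58401306   55.        ] [ 480.39403196 -282.01693459   37.        ]
rod tip (array([560.6,  97. ,  89.6]), np.float64(4.0)) seat [558.2771827   98.06591581  20.        ] [558.16033302  85.19316916  20.        ]
nest [602.22166102 248.33761682   8.        ]
nest [608.05850659  46.37738343   8.        ]
nest [508.83559117  47.05096893   8.        ]
nest [504.58981126 244.79795364   8.        ]
tray [ 531.69097504 -158.95425328   14.        ]
tray [ 520.70492665 -331.07655169   14.        ]
tray [ 409.36010504 -321.63139387   14.        ]
tray [ 421.52050457 -150.20574229   14.        ]
spacer [ 462.62145872 -195.88927085   45.        ] big [ 579.77847979 -346.29069732   60.        ]
[[ 4.05909714e-04  9.57173989e-01  2.89513022e-01  8.21309107e+01]
 [ 9.99999776e-01 -2.34601139e-04 -6.26415744e-04 -1.66869506e-01]
 [-5.31668772e-04  2.89513212e-01 -9.57173870e-01 -1.51083705e+02]
 [ 0.00000000e+00  0.00000000e+00  0.00000000e+00  1.00000000e+00]] [[309.37597707   0.         250.74286624]
 [  0.         309.37597707 195.56545946]
 [  0.           0.           1.        ]]
```

View pics/crop.png

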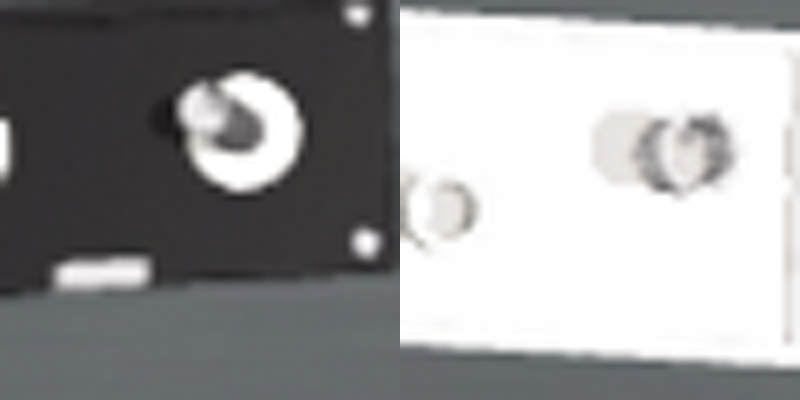

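Crop: rod tip at about (190.4,218.5) in raw top pixels and seat (195.4,221.4), so the rod is near (558,98). The spring is near (480,-278) at (335.6,247), with its bore open and no orange. I'll move over the rod now, turning the jaws along world x.

```bash
python3 -m jog '1 -0.501 -0.385 0 0 0 1.257;1 -0.501 -0.385 0 0 0 1.257;1 -0.501 -0.385 0 0 0 1.257;1 -0.501 -0.385 0 0 0 1.257;1 -0.501 -0.385 0 0 0 1.257;1 -0.501 -0.385 0 0 0 1.257;1 -0.501 -0.385 0.05 0 0 1.257;1 -0.501 -0.385 0.08 0 0 1.257;1 -0.501 -0.385 0.08 0 0 1.257;1 -0.501 -0.385 0.08 0 0 1.257'
```

```text
t: 1.4
tcp_pos: [548.0, 113.2, 159.3]
eef_rot: [0.705, 0.709, -0.0, 0.0]
contact_force: [0.8, 0.9, 0.4]
gripper_width: 1.001
```

```bash
python3 -m jog '1 -0.015 0.01 0.015 0 0 0;1 -0.015 0.01 0.015 0 0 0;1 -0.015 0.01 0.015 0 0 0'
python3 - <<'E'
from h import *
import pickle
s=observe();c=snap("wrist","pics/w1.png");pickle.dump((s,c),open("w1.pkl","wb"))
T=wristT(c,s);print(s["tcp_pos"],proj(c,[558.5,98,98],T),proj(c,[558.5,98,20],T))
im=cv2.imread("pics/w1.png");u,v=proj(c,[558.5,98,70],T).astype(int)
x0=max(0,u-70);y0=max(0,v-75);cr=im[y0:y0+150,x0:x0+140];print(x0,y0)
cv2.imwrite("pics/w1c.png",np.hstack([cv2.resize(im,(240,180)).copy() if 0 else cv2.resize(cr,None,fx=4,fy=4,interpolation=cv2.INTER_CUBIC)]))
E
```

```text
t: 1.78
tcp_pos: [557.6, 99.7, 144.6]
eef_rot: [0.705, 0.709, -0.0, -0.0]
contact_force: [0.8, -0.1, -0.2]
gripper_width: 1.002
[557.61436574  99.68353051 144.63682353] [252.09767063 228.75721446] [251.74632788 195.94305012]
181 139
```

View pics/w1c.png

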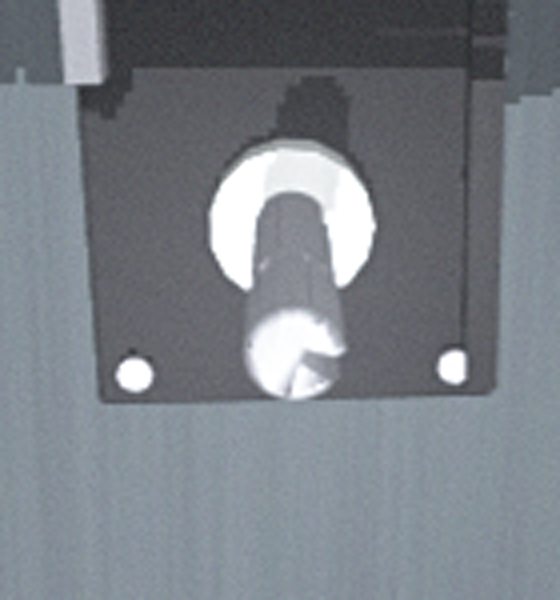

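Rod top at crop (293,350) → raw (254.2,226.5). Seat ring centre at (291,225) → raw (253.8,195.2). The keyway is a notch on the right to lower right of the tip, so I'll enlarge it.

Run:
```python
from h import *
import pickle
s,c=pickle.load(open("w1.pkl","rb"));T=wristT(c,s)
print("tip",onz(c,254.2,226.5,98,T),"seat",onz(c,253.8,195.2,20,T),"screws",onz(c,181+135/4,139+373/4,8,T),onz(c,181+455/4,139+366/4,8,T))
im=cv2.imread("pics/w1.png")[206:248,236:276]
cv2.imwrite("pics/w1d.png",cv2.resize(im,None,fx=14,fy=14,interpolation=cv2.INTER_CUBIC))
```

```text
tip [559.93400902  99.68672081  98.        ] seat [560.40567749  98.73500814  20.        ] screws [521.57635733  55.8942105    8.        ] [602.08407151  58.32581094   8.        ]
```

View pics/w1d.png

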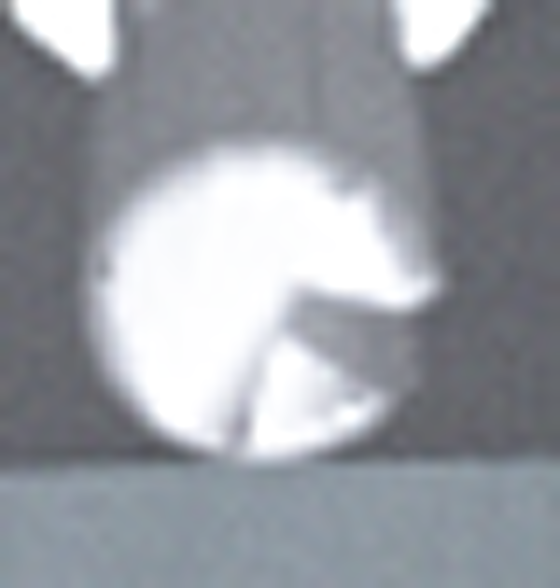

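The keyway notch runs from about (283,315) to (408,350) in this crop, facing about −0.28 rad from world +x. Tip and seat both give an axis near (560.2,99.2). Next, over to the spring.

```bash
python3 -m jog '1 -0.378 -0.08 0 0 0 0;1 -0.378 -0.08 0 0 0 0;1 -0.378 -0.08 0 0 0 0;1 -0.378 -0.08 0.02 0 0 0;1 -0.378 -0.08 0.02 0 0 0;1 -0.378 -0.08 0.02 0 0 0;1 -0.378 -0.08 0.02 0 0 0;1 -0.378 -0.08 0.02 0 0 0;1 -0.378 -0.08 0.02 0 0 0'
python3 - <<'E'
from h import *
import pickle
s=observe();c=snap("wrist","pics/w2.png");pickle.dump((s,c),open("w2.pkl","wb"))
T=wristT(c,s);print(s["tcp_pos"])
im=cv2.imread("pics/w2.png");u,v=proj(c,[480,-278,60],T).astype(int)
x0=max(0,u-60);y0=max(0,v-55);cr=im[y0:y0+100,x0:x0+120];print(x0,y0)
cv2.imwrite("pics/w2c.png",cv2.resize(cr,None,fx=6,fy=6,interpolation=cv2.INTER_CUBIC))
E
```

```text
t: 2.95
tcp_pos: [481.5, -275.8, 125.1]
eef_rot: [0.703, 0.711, 0.001, -0.0]
contact_force: [0.3, 0.0, 0.2]
gripper_width: 1.002
[ 481.54711308 -275.82871394  125.12129909]
188 164
```

View pics/w2c.png

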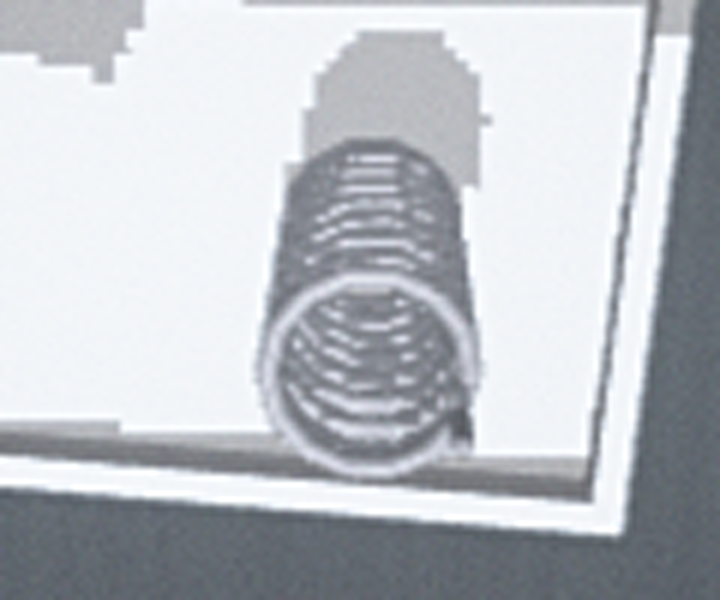

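Spring top ring: centre at about crop (370,375) → raw (249.7,226.5). The tail is at (455–468, 400–450), lower right of the ring. I'll fit the angle by projecting candidates.

Run:
```python
from h import *
import pickle
s,c=pickle.load(open("w2.pkl","rb"));T=wristT(c,s)
P=onz(c,188+370/6,164+375/6,67.5,T);print("axis",P, "R est",(onz(c,188+478/6,164+375/6,67.5,T)-onz(c,188+262/6,164+375/6,67.5,T))[0]/2)
Q=lambda p:((proj(c,p,T)-[188,164])*6).round()
for a in np.arange(-.9,.11,.1):
    d=12.5*np.array([np.cos(a),np.sin(a),0]);print(a.round(2),Q(P+d),Q(P+d+[0,0,8.5]))
print("base ring ctr",Q([P[0],P[1],6.5]),"bot ring top edge",Q([P[0],P[1]+14,6.5]))
cr=cv2.imread("pics/w2.png")[220:245,250:275]
cv2.imwrite("pics/w2d.png",cv2.resize(cr,None,fx=20,fy=20,interpolation=cv2.INTER_CUBIC))
```

```text
axis [ 480.8311962  -280.31166154   67.5       ] R est 13.077081595820346
-0.9 [433. 450.] [435. 480.]
-0.8 [440. 444.] [443. 474.]
-0.7 [447. 437.] [450. 467.]
-0.6 [454. 429.] [457. 459.]
-0.5 [459. 422.] [463. 451.]
-0.4 [464. 413.] [467. 442.]
-0.3 [468. 404.] [471. 433.]
-0.2 [471. 395.] [474. 424.]
-0.1 [472. 386.] [476. 414.]
-0.0 [473. 376.] [477. 404.]
0.1 [473. 366.] [477. 394.]
base ring ctr [371. 222.] bot ring top edge [372. 133.]
```

View pics/w2d.png

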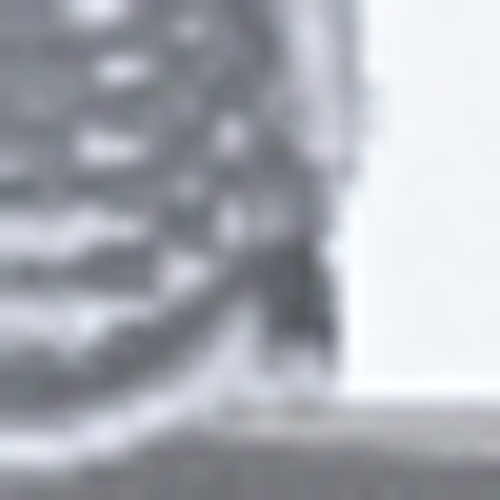

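The tail top at raw (265,238.5) gives a tang angle of about −0.46 rad (world). The spring axis is at (480.8,−280.3). Descending to grip the upper half.

```bash
python3 -m jog '1 -0.0045 -0.0007 0.02 0 0 0;1 -0.0045 -0.0007 0.04 0 0 0;1 -0.0045 -0.0007 0.055 0 0 0;1 -0.0045 -0.0007 0.065 0 0 0;1 -0.0045 -0.0007 0.065 0 0 0;1 -0.0045 -0.0007 0.065 0 0 0'
```

```text
t: 3.75
tcp_pos: [481.2, -280.7, 60.4]
eef_rot: [0.703, 0.711, 0.001, 0.0]
contact_force: [-0.5, 0.3, 0.2]
gripper_width: 0.999
```

```bash
python3 -m jog '-1 0 0 0 0 0 0;-1 0 0 0 0 0 0;-1 0 0 0 0 0 0;-1 0 0 0 0 0 0;-1 0 0 0 0 0 0;-1 0 0 0 0 0 0;-1 0 0 0 0 0 0;-1 0 0 0 0 0 0'
```

```text
t: 4.75
tcp_pos: [481.2, -280.7, 60.4]
eef_rot: [0.703, 0.711, 0.001, 0.0]
contact_force: [-0.1, -0.7, 0.5]
gripper_width: 0.299
```

```bash
python3 -m jog '-1 0 0 -0.03 0 0 0;-1 0 0 -0.07 0 0 0;-1 0 0 -0.115 0 0 0;-1 0.1 0 -0.12 0 0 0;-1 0.2 0.03 -0.12 0 0 0;-1 0.3 0.06 -0.12 0 0 0;-1 0.36 0.08 -0.12 0 0 0;-1 0.38 0.083 -0.12 0 0 0;-1 0.38 0.083 -0.12 0 0 0;-1 0.38 0.083 -0.12 0 0 0'
python3 - <<'E'
from h import *
import pickle
s=observe();c=snap("wrist","pics/w3.png");pickle.dump((s,c),open("w3.pkl","wb"))
T=wristT(c,s);print(s["tcp_pos"],s["eef_rot"],s["contact_force"],s["joint_positions"])
P=np.array(s["tcp_pos"]);u,v=proj(c,P,T).astype(int);print(u,v,proj(c,P+[0,0,7],T))
x0=max(0,u-50);y0=max(0,v-60);cr=im=cv2.imread("pics/w3.png")[y0:y0+100,x0:x0+110];print(x0,y0)
cv2.imwrite("pics/w3c.png",cv2.resize(cr,None,fx=6,fy=6,interpolation=cv2.INTER_CUBIC))
E
```

```text
t: 6.0
tcp_pos: [560.0, 105.4, 180.4]
eef_rot: [0.701, 0.713, 0.001, -0.0]
contact_force: [0.4, -0.8, -0.6]
gripper_width: 0.305
[559.97251478 105.36673205 180.39737726] [ 7.00816334e-01  7.13340667e-01  1.19413228e-03 -3.64744565e-04] [ 0.43469616 -0.76919467 -0.57710066] [-0.56050338  0.40596044  0.40043686  1.87422489 -0.20052588  0.89877309
 -0.0462572 ]
250 259 [250.8804126  265.96325799]
200 199
```

View pics/w3c.png

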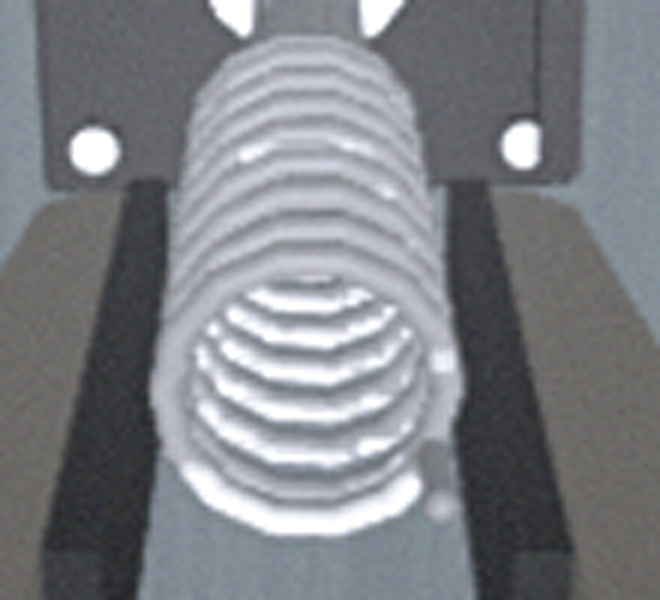

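Spring firmly held and upright. Ring centre at crop (309,390) → raw (251.5,264), tail top at (440,508) → raw (273.3,283.7).

Run:
```python
from h import *
import pickle
s,c=pickle.load(open("w3.pkl","rb"));T=wristT(c,s);z=s["tcp_pos"][2]
P=onz(c,251.5,264,z+7,T);B=onz(c,200+309/6,199+390/6,z+7,T);print("ring-tcp",P-s["tcp_pos"])
t=onz(c,273.3,283.7,z+15.6,T)-P;print("tail",t,np.arctan2(t[1],t[0]))
s,c=pickle.load(open("w1.pkl","rb"));T=wristT(c,s)
f=lambda u,v,z:onz(c,236+u/14,206+v/14,z,T)
C=f(262,300,97)
for p,zz in(((290,295),98),((430,300),95.5),((275,338),98),((383,398),95.5),((285,315),98)):
    d=f(*p,zz)-[560,99.5,0];print(p,d.round(1),np.arctan2(d[1],d[0]).round(2))
```

```text
ring-tcp [0.30201619 1.15175548 7.        ]
tail [10.99266123 -6.03844631  8.6       ] -0.5023180283626936
(290, 295) [ 1.7 -0.2 98. ] -0.13
(430, 300) [ 8.7 -1.5 95.5] -0.17
(275, 338) [ 1.  -2.5 98. ] -1.21
(383, 398) [ 6.5 -6.8 95.5] -0.81
(285, 315) [ 1.4 -1.3 98. ] -0.73
```

Outer slot corners put the keyway at about −0.50 rad, and the tang now measures −0.50, so no twist is needed at the start. Moving to just above the rod tip.

```bash
python3 -m jog '-1 -0.0073 -0.0002 0.01 0 0 0;-1 -0.0073 -0.0002 0.024 0 0 0;-1 -0.0073 -0.0002 0.024 0 0 0;-1 -0.0073 -0.0002 0.024 0 0 0'
python3 - <<'E'
from h import *
s=observe();c=snap("wrist","pics/w4.png");c2=snap("side","pics/s4.png")
T=wristT(c,s);P=np.array(s["tcp_pos"]);print(P,s["contact_force"],s["moment"])
a=cv2.imread("pics/w4.png")[185:305,190:310];u,v=proj(c2,[560,98,98]).astype(int);print(u,v)
b=cv2.imread("pics/s4.png")[v-35:v+25,u-30:u+30]
cv2.imwrite("pics/c4.png",np.hstack([cv2.resize(a,(400,400),interpolation=cv2.INTER_CUBIC),cv2.resize(b,(400,400),interpolation=cv2.INTER_CUBIC)]))
E
```

```text
t: 6.55
tcp_pos: [560.1, 96.8, 156.2]
eef_rot: [0.702, 0.713, 0.001, -0.0]
contact_force: [-0.2, -0.1, -0.2]
gripper_width: 0.301
[560.11954535  96.83828173 156.24834876] [-0.17311836 -0.06002944 -0.2013046 ] [-0.08412997 -0.00235526 -0.07259009]
214 165
```

View pics/c4.png

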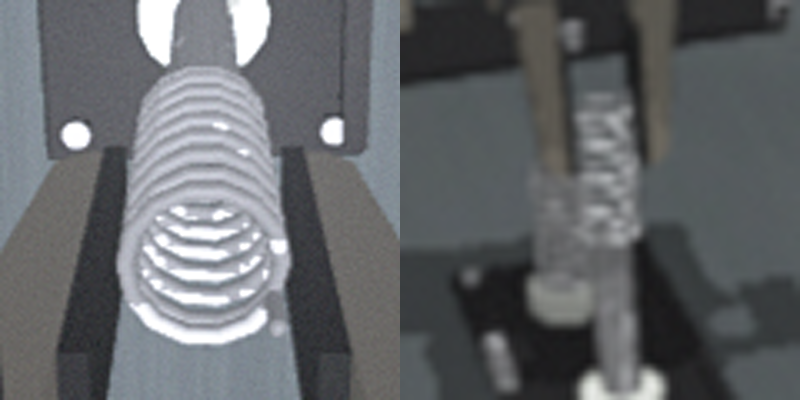

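The side view shows the spring lined up above the rod, and the wrist view shows it straight in the jaws. TCP y is about 1.2 mm low, so I'll correct that and start down.

```bash
python3 -m jog '-1 0.0013 -0.0002 0 0 0 0;-1 0.0013 -0.0002 0.003 0 0 0;-1 0.0013 -0.0002 0.006 0 0 0;-1 0.0013 -0.0002 0.008 0 0 0;-1 0.0013 -0.0002 0.008 0 0 0;-1 0.0013 -0.0002 0.008 0 0 0'; python3 -c "
from plant import *
for k in ('tcp_pos','contact_force','moment'):print(observe()[k])"
```

```text
t: 7.4
tcp_pos: [560.2, 98.7, 148.7]
eef_rot: [0.701, 0.713, 0.001, -0.0]
contact_force: [-0.4, -1.1, -0.3]
gripper_width: 0.3
[560.20430571  98.72954949 148.6649989 ]
[-0.356847   -1.09718772 -0.30748618]
[-0.01627431  0.04437992 -0.00137529]
```

```bash
python3 -m jog '-1 -0.0004 -0.0001 0.002 0 0 0;-1 -0.0004 -0.0001 0.004 0 0 0;-1 -0.0004 -0.0001 0.006 0 0 0;-1 -0.0004 -0.0001 0.0075 0 0 0;-1 -0.0004 -0.0001 0.0075 0 0 0;-1 -0.0004 -0.0001 0.0075 0 0 0'; python3 -c "
from plant import *
for k in ('tcp_pos','contact_force','moment'):print(observe()[k])"
```

```text
t: 8.15
tcp_pos: [560.2, 98.5, 141.1]
eef_rot: [0.701, 0.713, 0.002, -0.0]
contact_force: [0.0, 0.9, -0.7]
gripper_width: 0.299
[560.15050063  98.45936417 141.14753068]
[ 0.00456131  0.86458718 -0.74049564]
[ 0.11610308 -0.06625157  0.02308746]
```

```bash
python3 -m jog '-1 0 0 0.001 0 0 0;-1 0 0 0.002 0 0 0;-1 0 0 0.003 0 0 0;-1 0 0 0.003 0 0 0'; python3 -m jog '-1 0 0 0 0 0 0'
```

```text
t: 8.65
tcp_pos: [560.1, 98.5, 138.1]
eef_rot: [0.701, 0.713, 0.001, -0.0]
contact_force: [-0.0, -0.1, -0.6]
gripper_width: 0.299
t: 8.78
tcp_pos: [560.2, 98.5, 138.1]
eef_rot: [0.701, 0.713, 0.001, -0.0]
contact_force: [0.5, 0.6, -0.9]
gripper_width: 0.303
```

No push, so the tang is in the keyway. Going on down towards the ledge.

```bash
python3 -m jog '-1 0 0 0.003 0 0 0;-1 0 0 0.007 0 0 0;-1 0 0 0.011 0 0 0;-1 0 0 0.015 0 0 0;-1 0 0 0.019 0 0 0;-1 0 0 0.023 0 0 0;-1 0 0 0.025 0 0 0;-1 0 0 0.025 0 0 0'; python3 -m jog '-1 0 0 0.001 0 0 0;-1 0 0 0.003 0 0 0;-1 0 0 0.005 0 0 0;-1 0 0 0.0065 0 0 0;-1 0 0 0.0065 0 0 0;-1 0 0 0.0065 0 0 0';python3 -c "
from plant import *
for k in ('tcp_pos','contact_force','moment'):print(observe()[k])"
```

```text
t: 9.78
tcp_pos: [560.1, 98.5, 112.8]
eef_rot: [0.701, 0.713, 0.001, -0.0]
contact_force: [0.0, 0.5, -1.8]
gripper_width: 0.299
t: 10.52
tcp_pos: [560.2, 98.5, 106.5]
eef_rot: [0.701, 0.713, 0.001, -0.0]
contact_force: [0.9, -0.0, 1.0]
gripper_width: 0.301
[560.19548208  98.5413768  106.4752589 ]
[ 0.90755091 -0.00858452  1.04630487]
[ 0.06028483 -0.02201579  0.01704428]
```

It snags as expected at the ledge, with about 1 N of push. I'll add 1.5 mm and twist anticlockwise in small steps.

```bash
cat > av.py <<'E'
from plant import *
import numpy as np
from scipy.spatial.transform import Rotation as R
F=[];M=[]
for i in range(4):
    s=observe();F.append(s["contact_force"]);M.append(s["moment"]);read_camera("wrist")
print("F",np.mean(F,0).round(2),"M",np.mean(M,0).round(3),"p",np.array(s["tcp_pos"]).round(1),"yaw",np.round(2*np.arctan2(s["eef_rot"][1],s["eef_rot"][0]),3),"t",s["t"])
E
python3 -m jog '-1 0 0 0.0015 0 0 0;-1 0 0 0.0015 0 0 0'; python3 av.py; python3 -m jog '-1 0 0 0.0015 0 0 -0.05;-1 0 0 0.0015 0 0 -0.1;-1 0 0 0.0015 0 0 -0.15;-1 0 0 0.0015 0 0 -0.2;-1 0 0 0.0015 0 0 -0.2'; python3 av.py
```

```text
t: 10.78
tcp_pos: [560.2, 98.6, 105.0]
eef_rot: [0.701, 0.713, 0.001, -0.0]
contact_force: [0.4, 1.5, 1.8]
gripper_width: 0.301
F [0.35 1.05 1.77] M [ 0.098  0.045 -0.014] p [560.2  98.6 105. ] yaw 1.587 t 10.925
t: 11.6
tcp_pos: [560.1, 98.0, 103.5]
eef_rot: [0.627, 0.779, 0.001, -0.0]
contact_force: [-0.8, -0.7, 3.2]
gripper_width: 0.306
F [-0.39 -1.2   1.95] M [-0.279  0.131 -0.01 ] p [560.1  98.2 103.5] yaw 1.786 t 11.75
```

```bash
python3 -m jog '-1 0 0 -0.001 0 0 -0.05;-1 0 0 -0.001 0 0 -0.1;-1 0 0 -0.001 0 0 -0.15;-1 0 0 -0.001 0 0 -0.15'; python3 av.py;python3 -m jog '-1 0 0 0 0 0 -0.05;-1 0 0 0 0 0 -0.1;-1 0 0 0 0 0 -0.15;-1 0 0 0 0 0 -0.15'; python3 av.py
```

```text
t: 12.3
tcp_pos: [560.2, 98.1, 104.5]
eef_rot: [0.567, 0.824, 0.001, 0.0]
contact_force: [-0.5, -0.9, 2.4]
gripper_width: 0.3
F [-0.39 -0.89  1.82] M [-0.303  0.07  -0.008] p [560.1  98.1 104.5] yaw 1.935 t 12.45
t: 13.0
tcp_pos: [560.2, 98.1, 104.5]
eef_rot: [0.504, 0.864, 0.001, 0.0]
contact_force: [0.3, 0.0, 2.3]
gripper_width: 0.301
F [ 0.08 -0.18  2.32] M [-0.252  0.03  -0.018] p [560.2  98.2 104.5] yaw 2.085 t 13.15
```

```bash
python3 -m jog '-1 0 0 0 0 0 -0.05;-1 0 0 0 0 0 -0.1;-1 0 0 0 0 0 -0.15;-1 0 0 0 0 0 -0.15'; python3 av.py;python3 -m jog '-1 0 0 0 0 0 -0.05;-1 0 0 0 0 0 -0.1;-1 0 0 0 0 0 -0.1'; python3 av.py
```

```text
t: 13.7
tcp_pos: [559.8, 98.6, 104.1]
eef_rot: [0.438, 0.899, 0.001, -0.0]
contact_force: [-1.4, 0.7, -0.5]
gripper_width: 0.302
F [-0.41  0.66 -0.68] M [0.158 0.048 0.017] p [559.9  98.4 104.2] yaw 2.234 t 13.85
t: 14.28
tcp_pos: [559.9, 98.3, 104.2]
eef_rot: [0.393, 0.919, 0.001, 0.0]
contact_force: [-0.2, -0.4, -1.8]
gripper_width: 0.299
F [-0.04  0.24 -0.33] M [-0.039 -0.002  0.024] p [559.9  98.3 104.2] yaw 2.333 t 14.425
```

The push vanished at about 0.6 rad of twist, so it has dropped. I'll take back the extra 0.1 rad and go on down.

```bash
python3 -m jog '-1 0 0 0 0 0 0.05;-1 0 0 0 0 0 0.1;-1 0 0 0.002 0 0 0.1;-1 0 0 0.004 0 0 0.1;-1 0 0 0.006 0 0 0.1;-1 0 0 0.006 0 0 0.1'; python3 av.py
```

```text
t: 15.22
tcp_pos: [559.7, 98.4, 98.0]
eef_rot: [0.438, 0.899, 0.001, -0.0]
contact_force: [-0.1, 0.6, -1.5]
gripper_width: 0.297
F [-0.24  0.8  -0.92] M [0.175 0.071 0.015] p [559.7  98.4  98.1] yaw 2.234 t 15.375
```

```bash
python3 -m jog '-1 0 0 0.003 0 0 0;-1 0 0 0.007 0 0 0;-1 0 0 0.011 0 0 0;-1 0 0 0.015 0 0 0;-1 0 0 0.018 0 0 0;-1 0 0 0.02 0 0 0;-1 0 0 0.02 0 0 0'; python3 av.py;  python3 -m jog '-1 0 0 0.001 0 0 0;-1 0 0 0.002 0 0 0;-1 0 0 0.003 0 0 0;-1 0 0 0.004 0 0 0;-1 0 0 0.0045 0 0 0;-1 0 0 0.0045 0 0 0'; python3 av.py
```

```text
t: 16.3
tcp_pos: [559.6, 98.4, 77.9]
eef_rot: [0.438, 0.899, 0.001, -0.0]
contact_force: [0.5, 1.7, -1.8]
gripper_width: 0.3
F [-0.19  1.09 -1.09] M [ 0.165  0.088 -0.001] p [559.7  98.4  78.1] yaw 2.234 t 16.45
t: 17.25
tcp_pos: [559.8, 98.4, 73.7]
eef_rot: [0.439, 0.899, 0.001, -0.0]
contact_force: [0.1, 0.8, 0.4]
gripper_width: 0.3
F [-0.23  0.9   0.99] M [ 0.203  0.019 -0.001] p [559.8  98.4  73.7] yaw 2.234 t 17.4
```

Seated contact at about z 76, as expected for home (75.4–76.6). I'll ease the push to almost nothing and let go.

```bash
python3 -m jog '-1 0 0 -0.001 0 0 0;-1 0 0 -0.001 0 0 0'; python3 av.py; python3 -m jog '-0.3 0 0 0 0 0 0;-0.2 0 0 0 0 0 0;0 0 0 0 0 0 0;0 0 0 0 0 0 0;0 0 0 0 0 0 0;0 0 0 0 0 0 0'; python3 av.py; python3 -m jog '0 0 0 -0.02 0 0 0;0 0 0 -0.05 0 0 0;0 0 0 -0.08 0 0 0;0 0 0 -0.12 0 0 0;0 0 0 -0.12 0 0 0;0 0 0 -0.12 0 0 0'
python3 - <<'E'
from h import *
s=observe();c=snap("wrist","pics/w5.png");c2=snap("side","pics/s5.png")
T=wristT(c,s);P=np.array([560,98.5,50]);u,v=proj(c,P,T).astype(int)
a=cv2.imread("pics/w5.png")[v-60:v+60,u-60:u+60];u,v=proj(c2,P).astype(int);print(u,v)
b=cv2.imread("pics/s5.png")[v-35:v+25,u-30:u+30]
cv2.imwrite("pics/c5.png",np.hstack([cv2.resize(a,(400,400),interpolation=cv2.INTER_CUBIC),cv2.resize(b,(400,400),interpolation=cv2.INTER_CUBIC)]))
import pickle;pickle.dump((s,c),open("w5.pkl","wb"))
E
```

```text
t: 17.7
tcp_pos: [559.8, 98.4, 74.8]
eef_rot: [0.438, 0.899, 0.001, 0.0]
contact_force: [-0.3, 0.7, 0.2]
gripper_width: 0.3
F [ 0.17  0.99 -0.12] M [ 0.21  -0.02  -0.006] p [559.8  98.5  74.8] yaw 2.234 t 17.85
t: 18.65
tcp_pos: [559.8, 98.4, 74.7]
eef_rot: [0.439, 0.899, 0.001, 0.0]
contact_force: [0.5, 0.4, -0.5]
gripper_width: 0.5
F [ 0.44  0.07 -0.25] M [-0.034  0.005 -0.025] p [559.8  98.4  74.8] yaw 2.234 t 18.8
t: 19.6
tcp_pos: [559.2, 98.2, 194.2]
eef_rot: [0.438, 0.899, 0.001, -0.0]
contact_force: [-0.4, 0.4, -0.1]
gripper_width: 0.5
215 179
```

View pics/c5.png

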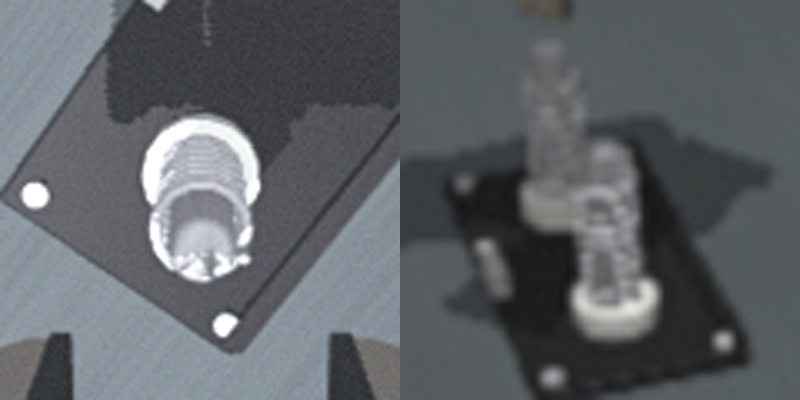

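The spring sits over the rod with its lower end on the seat, the rod tip standing out above it and the tail up on its right. The gripper is clear, so I'm handing in.

```bash
python3 -c "
from plant import *
print(finish_job(), observe()['t'])"
```

```text
the job is handed in; nothing more can be done
the job is handed in; nothing more can be done
```

The spring is on the bare rod, tail up, with its lower end on the seat, and I let go and handed in at about 20 s on the robot's clock.

- **Threading:** I took the smaller, non-orange spring from the tray, gripping its upper half. I matched its tang to the keyway angle seen in the wrist image (about −0.5 rad), and it entered the keyway without a snag.
- **Ledge:** It snagged at the ledge as expected. I kept a light push, about 2 N by the sensor and less than half-way to solid. Twisting anticlockwise, I felt the push vanish between 0.5 and 0.65 rad of twist. I overshot by about 0.1 rad, turned that back, and lowered it to the seat with about 2 N of push before easing off and opening.
- **Last checks:** The wrist and side pictures show the spring standing on the seat with the rod tip above it, and the gripper well clear at z = 194 mm. The seat contact height agreed with full home to about 1–2 mm.
- **Less certain:** The force readings carried about ±0.5–1 N of noise and drift. They suggested contact 1–2 mm earlier than the geometry predicted, both at the ledge and at the seat. I did not picture the spacer, well plate or tip box again afterwards, but no unexpected forces appeared.

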